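# Lay the cake spatula on the serving board

### The job

Take the cake spatula (solid blade, not the three-tined fork) out of its stand by the upright handle. Keeping the handle pinched, press the blade's end down on the serving board so that the spatula swings over in your fingers until it lies flat, blade pointing away from the robot, and only then let go. It shall lie at the middle of the board, square to its near edge, the whole blade on the board and the handle's end sticking out over the near edge; leave the fork in its pocket.

Things in the scene. Friction and masses are not known exactly. Their poses are not given: they have to be found in the camera images.
- spatula: Cake spatula, 170 mm, 70 g: solid steel blade 36 wide, 5 thick, 64 long, neck to 78, then flat-sided wooden handle 14 x 14, to 170. Starts upright, handle up, in a pocket of the stand, blade end 10 mm above worktop. Origin: middle of the blade's end; z along the tool to the handle's end, y across the blade's width (pinched across y, it can swing in the fingers), x through its thickness.
- spatula_end (a point): Centre of the free end of the spatula's handle, 170 mm from the blade's end; axes as the spatula.
- board: Serving board of light wood with two darker end strips, fixed to the worktop, 140 mm (x) by 200 mm (y), 20 mm thick. Origin: centre of its underside, on the worktop; x points away from the robot across the short side, y along the long side, z up. The near edge is at x = -70 mm in this frame.
- fork: Three-tined serving fork, 188 mm long, 36 wide (y), like the spatula but with a round knob atop the handle; leave it alone. Origin: middle of the tines' ends, z up. It fills the other pocket of the stand: a fixed dark wooden block 60 x 190 mm, 45 high, pockets 35 deep, 90 mm apart along y, 1 mm play; which tool is in which pocket varies.

How it is judged (in metres and radians):
On the way, in this order (a step that is already met when the one before it is completed fails the run):
1. the spatula is held in the fingers, upright, lifted clear of the stand (height (world z) of spatula above 0.055 m and contact force between the fingers and spatula above 0.5 N and angle between spatula's own z axis and vertical below 0.8 rad), for 0.1 s.
2. held in the fingers and still steep, its blade end presses on the board (contact force between spatula and board above 0.2 N and contact force between the fingers and spatula above 0.5 N and angle between spatula's own z axis and vertical below 1.05 rad), for 0.1 s.
3. still held in the fingers and touching the board, it has swung down to within 15 degrees of level (contact force between spatula and board above 0.1 N and contact force between the fingers and spatula above 0.5 N and angle between spatula's own z axis and vertical between 1.31 and 1.83 rad), for 0.1 s.
At the end, for the whole second after the job is handed in: Spatula at rest flat (11 deg) on the board, pointing away from the robot, within 15 deg of square; blade end 0-72 mm past the board's centre line, within 40 mm of its middle sideways (handle end 60 mm); handle end 10+ mm out over the near edge; fork upright, moved under 20 mm ((angle between spatula's own x axis and vertical below 0.2 rad or angle between spatula's own x axis and vertical above 2.94 rad) and angle between the z axis of spatula and the x axis of board, either way round below 0.26 rad and x of spatula in the frame of board between 0 and 0.072 m and y of spatula in the frame of board between -0.04 and 0.04 m and z of spatula in the frame of board between 0.015 and 0.035 m and x of spatula_end in the frame of board below -0.08 m and y of spatula_end in the frame of board between -0.06 and 0.06 m and linear speed of spatula below 0.02 m/s and distance of fork from where it was at the start of the episode below 0.02 m and angle between fork's own z axis and vertical below 0.2 rad); the robot touches nothing.
It fails at once if the fork is pulled out of its pocket (distance of fork from where it was at the start of the episode above 0.03 m).
It also fails if it takes over 48 s, if anything falls off the work surface, if the arm or the gripper's body presses on something with over 40 N, if the wrist force passes 120 N, or if a joint passes its speed limit or range.

### The arm

A 6-joint arm with a two-finger parallel gripper is mounted at the origin on a cart in front of the work surface, level with it; the furniture and walls round the work are solid. World frame = base frame: x ahead of the robot, y to its left, z up, the work surface at z = 0. Lengths are in mm, angles in degrees, forces in N, time in s.
With the tool pointing down it reaches from about 300 to 850 mm from the base axis. Payload 4.2 kg.
Tool frame: the origin (TCP) lies at the very end of the fingers, on their centre line; the grasp point (between the pads) lies 19 mm behind it; z points along the fingers, y is the line along which they close (so a half turn about z gives the same grasp; the last joint's range is limited). The gripper opens to 91 mm and grips with 3 to 60 N. Pads are 32 mm wide; open, the fingers measure 118 mm over their backs; the gripper's body (76 mm by 178 mm) begins 60 mm behind the grasp point.
Start: joints at [70.703, 18.312, 89.639, -0, 72.044, -1.146], TCP at [179.131, 546.402, 213.976] pointing down, gripper open.
Joint ranges: [-177.97, 177.97], [-48.28, 115.42], [12.27, 149.76], [-77.06, 257.06], [2.81, 150.46], [-146.56, 146.56]. Speed limits (degrees/s): [147.25, 147.25, 180, 180, 180, 180].

### API

Orientations are given as [roll, pitch, yaw] about the fixed x, y, z axes, in that order (R = Rz(yaw) Ry(pitch) Rx(roll)).
In Python, from workcell import * gives the robot as it stands.
- The arm moves only by the tool move_arm, never from a script. Its argument "motion" is a list of rows, each a list of 3 entries, a list of its own where there are three numbers: the finger opening in mm, from 0 to 91.2, then the shift along the world's x, y, z in units of 25 mm (1.0 is 25 mm), then the turn, a rotation vector about the world's x, y, z in units of 4 degrees (1.0 is 4 degrees). In form: [[grip, [x, y, z], [ax, ay, az]], ...]. A call has 1 to 20 rows; each row shifts and turns the commanded pose from where the row before left it; what a row does not reach is not made up. A row lasts 1/12 s, in which the tool goes at most 41.7 mm and 7.16 degrees, less where a joint would pass 70% of its speed; a pose out of reach is approached as far as the arm can. A call with a number of a shift or a turn outside -1 to 1 is refused whole. A call with a gripper value outside its range is refused whole. The fingers move at their own pace and stop on an object; "grip_force" is the grip in N (left out, the last holds). Time passes only in rows, so rows that do not move let the fingers close. It gives the time, the measured TCP pose, the force, the opening and the grip force at its end, in the units of the state.
- state(): the state, without advancing time (a new reading comes with each control period).
- grab_frame(name): name is "scene" or "top"; returns the picture (384x512x3 uint8, blue, green, red); there is no depth.
- camera_info(name): a dict with "fx", "fy", "cx", "cy" (pixels), "k1" (the pictures are not rectified: a ray, as slopes to the right and down, at radius r is drawn at 1 + k1 r^2 times it, then the intrinsics apply), "rvec" (rotation vector, rad) and "tvec" (3), from world to camera coordinates, as OpenCV has them. Camera axes: x right, y down, z forward; pixel columns grow to the right and rows downward; lengths in mm; the calibration is good to about 2 mm. A picture is of the moment at which its call begins. camera_info takes no time and is no camera call.
- job_done(): hands the job in; it is judged then, once.
The state is a dict: "time_s": time; "qpos": joint angles; "qvel": joint speeds; "effort": joint torques, N m; "ee_pos": TCP position; "ee_rot": TCP orientation; "force": force on the tool from outside, world axes, zero at the start; "torque": the same for the moment, N m; "gripper_width": finger opening in mm; "gripper_force": force on a finger pad.
Only numpy, scipy, OpenCV 4.12 (cv2) and the standard library are available. Lean on these libraries where they do the work, as an engineer would, in place of code of your own. Each camera call takes 0.05 s, during which the arm holds its last target. There are 200 camera calls.

## Working session

There is one attempt and no reset: what is moved stays moved. The work goes in short steps, Python scripts to look and compute and a tool call to move; the robot and the scene stay as the last step left them, time stands still between calls to the robot, and variables do not carry over. Pictures are saved under pics/ and viewed, at most 10 in all, crops included, and the job is handed in when it is done.

Besides the shell and the picture viewer there is one more tool, called after "Request:" by a JSON object that holds its "fn" and its "kwargs". move_arm: Moves the arm, as the interface text tells. Shifts and turns lie within -1 to 1; 1 stands for 25 mm of shift or 4 degrees of turn. Its arguments: {"type":"object","properties":{"motion":{"type":"array","items":{"type":"array"}},"grip_force":{"type":"number"}},"required":["motion"]}

```bash
mkdir -p pics && python3 - <<'E'
from workcell import *
import cv2
for n in("scene","top"):
    cv2.imwrite(f"pics/{n}0.png",grab_frame(n)); print(n,camera_info(n))
print(state())
E
```

```text
scene {'fx': 485.3685640994951, 'fy': 485.3685640994951, 'cx': 254.353715117573, 'cy': 191.7408042357694, 'k1': 0.052785593659619955, 'rvec': array([ 2.06477839, -0.72147402,  0.404387  ]), 'tvec': array([-378.61901162,  332.27818766, 1026.3517431 ])}
top {'fx': 400.4492195729768, 'fy': 400.4492195729768, 'cx': 254.20825344891887, 'cy': 182.7081229110943, 'k1': -0.14076184274766088, 'rvec': array([ 2.18373196, -2.13701133,  0.12518515]), 'tvec': array([  82.22852254,  532.63955202, 1193.97886405])}
{'time_s': 0.1, 'qpos': array([ 7.07044170e+01,  1.83481916e+01,  8.96984396e+01, -1.72066206e-03,
        7.20420057e+01, -1.14431621e+00]), 'qvel': array([-0.00059297, -0.11582756, -0.25870063, -0.06020181,  0.09326283,
        0.05972112]), 'effort': array([-3.92033944e-04, -4.13342106e+01, -2.32508808e+01,  7.29087205e-02,
        4.22587723e-02, -5.55341842e-05]), 'ee_pos': array([178.97817382, 545.9806621 , 213.20881126]), 'ee_rot': array([-1.79911348e+02, -1.34459113e-04,  1.61849265e+02]), 'force': array([-0.20631716,  0.55275448,  0.59922056]), 'torque': array([-0.00027158,  0.01035249, -0.03226633]), 'gripper_force': 0.0, 'gripper_width': 91.68473232606615}
```

View pics/scene0.png

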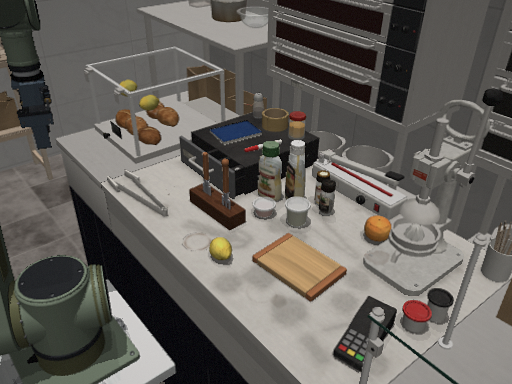

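View pics/top0.png

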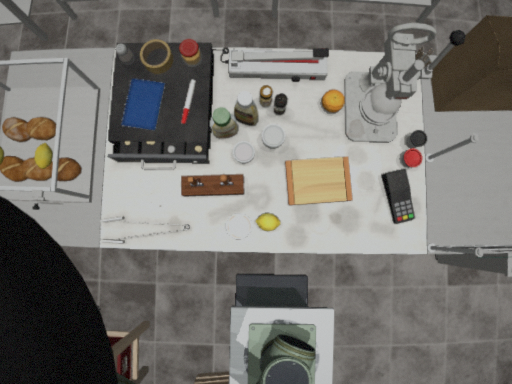

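The scene view shows the stand near (217,205), with tool handles near (206,165) and (225,175), and the board near (300,265). In the top view the stand is at (212,185) and the board at (319,181). I'll measure these and enlarge the stand.

```bash
cat > h.py <<'E'
import numpy as np, cv2
from workcell import *
def ray(n,p):
    c=camera_info(n); R=cv2.Rodrigues(c["rvec"])[0]; t=c["tvec"]
    d=np.array([(p[0]-c["cx"])/c["fx"],(p[1]-c["cy"])/c["fy"]]); u=d.copy()
    for _ in range(20): u=d/(1+c["k1"]*(u@u))
    return -R.T@t, R.T@np.array([u[0],u[1],1])
def plane(n,p,z):
    o,d=ray(n,p); return o+d*(z-o[2])/d[2]
def proj(n,X):
    c=camera_info(n); R=cv2.Rodrigues(c["rvec"])[0]; q=R@np.array(X,float)+c["tvec"]; u=q[:2]/q[2]
    u=u*(1+c["k1"]*(u@u)); return u*c["fx"]+[c["cx"],c["cy"]]
def tri(p1,p2):
    o1,d1=ray("scene",p1); o2,d2=ray("top",p2)
    s=np.linalg.lstsq(np.c_[d1,-d2],o2-o1,rcond=None)[0]
    a,b=o1+s[0]*d1,o2+s[1]*d2; return (a+b)/2,np.linalg.norm(a-b)
E
python3 - <<'E'
from h import *
t=cv2.imread("pics/top0.png"); s=cv2.imread("pics/scene0.png")
hsv=cv2.cvtColor(t,cv2.COLOR_BGR2HSV)
for name,(x0,y0,x1,y1),z in(("board",(275,145,365,215),20),("stand",(172,165,252,205),45)):
    m=np.zeros(t.shape[:2],np.uint8); r=hsv[y0:y1,x0:x1]
    m[y0:y1,x0:x1]=((r[...,1]>80)&(r[...,0]<30))*255
    c=max(cv2.findContours(m,0,2)[0],key=cv2.contourArea)
    b=cv2.boxPoints(cv2.minAreaRect(c)); P=np.array([plane("top",p,z) for p in b])
    print(name,b.round(1).tolist(),P.mean(0).round(1))
    print(P.round(1).tolist(),np.linalg.norm(P-np.roll(P,1,0),axis=1).round(1))
a=cv2.resize(t[165:205,170:255],None,fx=7,fy=7,interpolation=2)
b=cv2.resize(s[140:230,180:255],None,fx=6,fy=6,interpolation=2)
o=np.zeros((300,595,3),np.uint8); o[:280]=a
cv2.imwrite("pics/a.png",a); cv2.imwrite("pics/b.png",b)
E
```

```text
board [[284.79998779296875, 160.89999389648438], [348.29998779296875, 156.1999969482422], [351.6000061035156, 199.8000030517578], [288.0, 204.5]] [ 544.2 -105.1   20. ]
[[602.4, 0.2, 20.0], [622.2, -199.9, 20.0], [485.2, -209.1, 20.0], [466.8, -11.5, 20.0]] [136.1 201.  137.3 198.4]
stand [[181.5, 176.10000610351562], [242.60000610351562, 174.39999389648438], [243.10000610351562, 193.5], [182.0, 195.3000030517578]] [520.  220.7  45. ]
[[544.6, 315.5, 45.0], [553.9, 129.5, 45.0], [495.6, 126.4, 45.0], [486.1, 311.4, 45.0]] [ 58.6 186.3  58.3 185.2]
```

View pics/a.png

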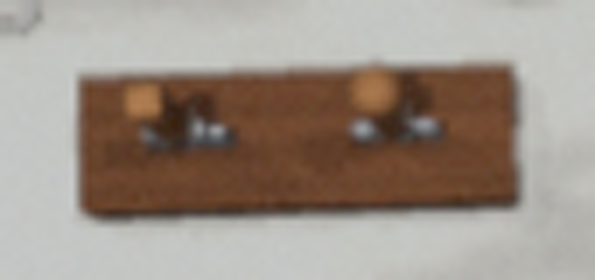

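View pics/b.png

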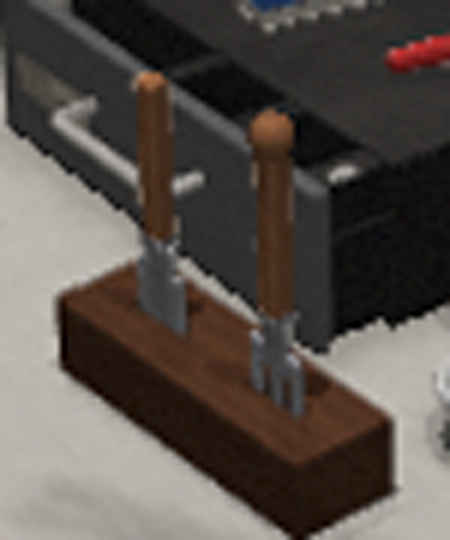

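```bash
python3 - <<'E'
from h import *
print("spat top",tri((205,153.5),(190.6,179.4)),"plane180",plane("top",(190.6,179.4),180), plane("scene",(205,153.5),180))
print("fork knob",tri((180+271/6,140+128/6),(170+374/7,165+91/7)))
print("box near-left top?",[plane("top",(113,161),z).round() for z in(60,100,140)],plane("top",(145,168),100).round())
print("box right-near top tri",tri((233,188),(209,162)))
E
```

```text
spat top (array([518.87963233, 265.50870105, 177.34841911]), np.float64(0.08112597817877946)) plane180 [518.52048607 265.09706369 180.        ] [516.33899903 261.4861784  180.        ]
fork knob (array([523.15825895, 175.20074781, 191.81366494]), np.float64(1.084492528640533))
box near-left top? [array([585., 528.,  60.]), array([578., 513., 100.]), array([572., 498., 140.])] [559. 415. 100.]
box right-near top tri (array([589.68110838, 231.88554556,  49.66105991]), np.float64(1.7796543885764846))
```

Request:
{"fn": "move_arm", "kwargs": {"motion": [[91,[0,0,0.5],[0,0,0]],[91,[0.905,-0.748,0.1],[0,0,0.353]],[91,[0.905,-0.748,0.1],[0,0,0.353]],[91,[0.905,-0.748,0.1],[0,0,0.353]],[91,[0.905,-0.748,0.1],[0,0,0.353]],[91,[0.905,-0.748,0.1],[0,0,0.353]],[91,[0.905,-0.748,0.1],[0,0,0.353]],[91,[0.905,-0.748,0.1],[0,0,0.353]],[91,[0.905,-0.748,0.1],[0,0,0.353]],[91,[0.905,-0.748,0.1],[0,0,0.353]],[91,[0.905,-0.748,0.1],[0,0,0.353]],[91,[0.905,-0.748,0],[0,0,0.353]],[91,[0.905,-0.748,0],[0,0,0.353]],[91,[0.905,-0.748,0],[0,0,0.353]],[91,[0.905,-0.748,0],[0,0,0.353]],[91,[0.905,-0.748,0],[0,0,0.353]],[60,[0,0,0],[0,0,0]],[60,[0,0,0],[0,0,0]]], "grip_force": 15}}

```text
time_s: 1.6
ee_pos: [519.0, 264.9, 250.6]
ee_rot: [-180.0, -0.1, -177.1]
force: [-0.6, -0.0, -0.7]
gripper_width: 80.4
gripper_force: 0.0
```

Request:
{"fn": "move_arm", "kwargs": {"motion": [[60,[0,0,-0.75],[0,0,0]],[60,[0,0,-0.75],[0,0,0]],[60,[0,0,-0.75],[0,0,0]],[60,[0,0,-0.75],[0,0,0]],[60,[0,0,-0.75],[0,0,0]],[60,[0,0,-0.75],[0,0,0]],[60,[0,0,0],[0,0,0]],[60,[0,0,0],[0,0,0]]]}}

```text
time_s: 2.27
ee_pos: [517.2, 266.4, 138.4]
ee_rot: [-180.0, -0.1, -176.9]
force: [-0.4, 1.1, 0.9]
gripper_width: 60.2
gripper_force: 0.0
```

```bash
python3 - <<'E'
from h import *
s=grab_frame("scene"); t=grab_frame("top")
a=cv2.resize(s[100:230,150:290],None,fx=4,fy=4,interpolation=2)
cv2.imwrite("pics/c.png",a); print(state()["ee_pos"],state()["force"])
E
```

```text
[518.74190594 266.72825133 140.21810523] [ 0.23273362 -0.80140005 -0.02398452]
```

View pics/c.png

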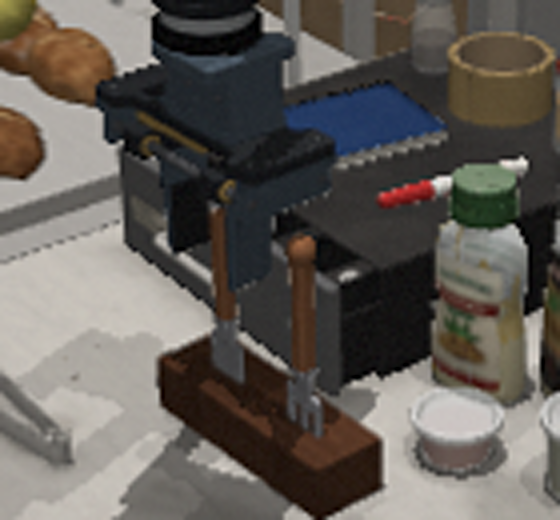

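The spatula handle, near (220,260) in the crop, is between the fingers. The fork, near (300,330), is clear. I'll close and lift.

Request:
{"fn": "move_arm", "kwargs": {"motion": [[0,[0,0,0],[0,0,0]],[0,[0,0,0],[0,0,0]],[0,[0,0,0],[0,0,0]],[0,[0,0,0],[0,0,0]],[0,[0,0,0],[0,0,0]],[0,[0,0,0],[0,0,0]],[0,[0,0,0.2],[0,0,0]],[0,[0,0,0.4],[0,0,0]],[0,[0,0,0.4],[0,0,0]],[0,[0,0,0.4],[0,0,0]],[0,[0,0,0.4],[0,0,0]],[0,[0,0,0.4],[0,0,0]],[0,[0,0,0.4],[0,0,0]],[0,[0,0,0.4],[0,0,0]],[0,[0,0,0.4],[0,0,0]],[0,[0,0,0.4],[0,0,0]],[0,[0,0,0.2],[0,0,0]],[0,[0,0,0],[0,0,0]],[0,[0,0,0],[0,0,0]]], "grip_force": 15}}

```text
time_s: 3.95
ee_pos: [518.5, 265.9, 239.0]
ee_rot: [180.0, 0.0, -177.0]
force: [0.3, -0.7, -1.4]
gripper_width: 14.0
gripper_force: 15.0
```

Request:
{"fn": "move_arm", "kwargs": {"motion": [[0,[-0.5,0,0],[0,0,0]],[0,[-0.8,0,0],[0,0,0]],[0,[-0.8,0,0],[0,0,0]],[0,[-0.8,-0.4,0],[0,0,0]],[0,[-0.2,-0.88,0],[0,0,0.05]],[0,[0,-0.95,0],[0,0,0.05]],[0,[0,-0.95,0],[0,0,0.05]],[0,[0,-0.95,0],[0,0,0.05]],[0,[0,-0.95,0],[0,0,0.05]],[0,[0,-0.95,0],[0,0,0.05]],[0,[0,-0.95,0],[0,0,0.05]],[0,[0,-0.95,0],[0,0,0.05]],[0,[0,-0.95,0],[0,0,0.05]],[0,[0,-0.95,0],[0,0,0.05]],[0,[0,-0.95,0],[0,0,0.05]],[0,[0,-0.95,0],[0,0,0]],[0,[0,-0.95,0],[0,0,0]],[0,[0,-0.95,0],[0,0,0]],[0,[0,-0.8,0],[0,0,0]],[0,[0,-0.45,0],[0,0,0]]]}}

```text
time_s: 5.62
ee_pos: [440.5, -107.9, 238.3]
ee_rot: [-180.0, -0.1, -174.9]
force: [-0.3, -0.3, -0.4]
gripper_width: 13.9
gripper_force: 15.0
```

Request:
{"fn": "move_arm", "kwargs": {"motion": [[0,[0.2,0,-0.1],[0.04,-0.4,0]],[0,[0.35,0,-0.2],[0.06,-0.65,0]],[0,[0.35,0,-0.2],[0.06,-0.65,0]],[0,[0.35,0,-0.2],[0.06,-0.65,0]],[0,[0.35,0,-0.2],[0.06,-0.65,0]],[0,[0.35,0,-0.2],[0.06,-0.65,0]],[0,[0.35,0,-0.2],[0.06,-0.65,0]],[0,[0.35,0,-0.2],[0.06,-0.65,0]],[0,[0.35,0,-0.2],[0.06,-0.65,0]],[0,[0.25,0,0],[0.05,-0.65,0]],[0,[0,0,0],[0,0,0]],[0,[0,0,0],[0,0,0]]]}}

```text
time_s: 6.62
ee_pos: [521.4, -105.7, 195.8]
ee_rot: [179.9, 25.0, -174.8]
force: [0.3, -0.0, -0.3]
gripper_width: 13.9
gripper_force: 15.0
```

```bash
python3 - <<'E'
from h import *
s=grab_frame("scene"); t=grab_frame("top")
a=cv2.resize(s[120:320,200:400],None,fx=3,fy=3,interpolation=2)
b=cv2.resize(t[110:230,260:380],None,fx=3,fy=3,interpolation=2)
cv2.imwrite("pics/d.png",a); cv2.imwrite("pics/dt.png",b); x=state(); print(x["ee_pos"],x["ee_rot"],x["force"])
E
```

```text
[ 522.38305704 -105.95921199  196.66396859] [-179.9954091    25.06951775 -174.73938455] [ 0.07713353  0.53649142 -0.96649285]
```

View pics/d.png

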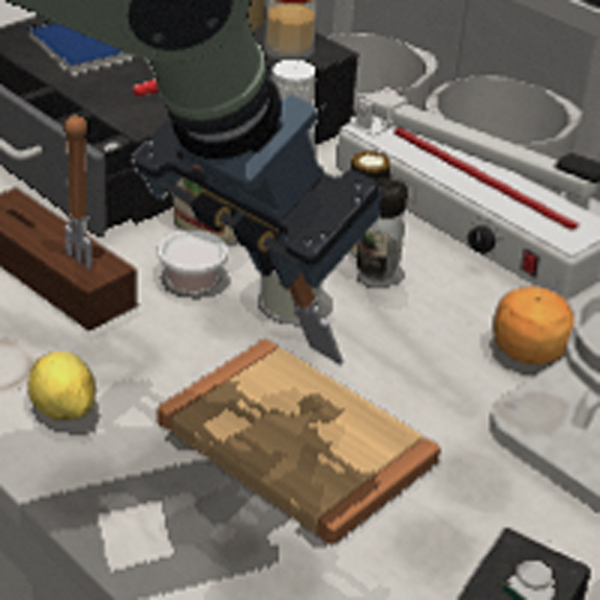

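The blade tilts forward over the board, with its end near (335,362) in the crop, and the fork is still in its pocket. I'll lower it to near contact.

Request:
{"fn": "move_arm", "kwargs": {"motion": [[0,[0,0,-0.4],[0,0,0]],[0,[0,0,-0.5],[0,0,0]],[0,[0,0,-0.5],[0,0,0]],[0,[0,0,-0.4],[0,0,0]],[0,[0,0,-0.2],[0,0,0]],[0,[0,0,-0.1],[0,0,0]],[0,[0,0,-0.1],[0,0,0]],[0,[0,0,0],[0,0,0]]]}}

```text
time_s: 7.38
ee_pos: [522.8, -106.2, 142.0]
ee_rot: [-180.0, 25.2, -174.7]
force: [-0.2, -0.6, -1.3]
gripper_width: 14.0
gripper_force: 15.0
```

```bash
python3 - <<'E'
from h import *
s=grab_frame("scene"); x=state(); print(x["ee_pos"],x["force"])
e=x["ee_pos"]+129*np.array([.421,.038,-.906]); print(e,(proj("scene",e)-[250,170])*4)
cv2.imwrite("pics/e.png",cv2.resize(s[170:320,250:370],None,fx=4,fy=4,interpolation=2))
E
```

```text
[ 522.74228646 -106.23149798  142.10437693] [ 1.2162058  -0.225786   -0.83809689]
[ 577.05128646 -101.32949798   25.23037693] [225.70412215 334.81498229]
```

View pics/e.png

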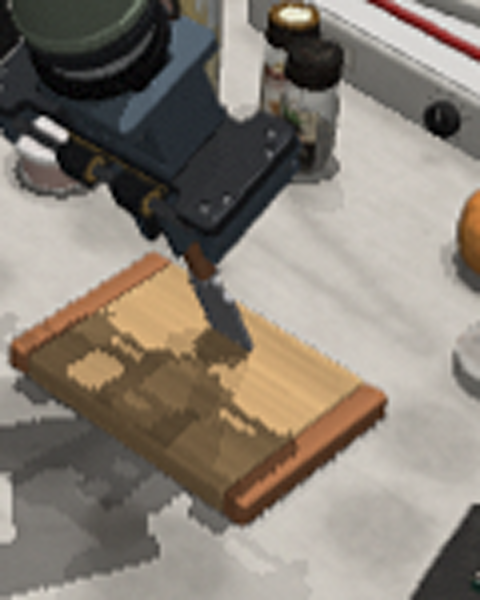

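The blade end is just above the board near (230,348) in the crop, close to my prediction of (226,335). I'll press gently.

Request:
{"fn": "move_arm", "kwargs": {"motion": [[0,[0,0,-0.1],[0,0,0]],[0,[0,0,-0.1],[0,0,0]],[0,[0,0,-0.1],[0,0,0]],[0,[0,0,0],[0,0,0]],[0,[0,0,0],[0,0,0]]]}}

```text
time_s: 7.85
ee_pos: [524.0, -106.4, 137.4]
ee_rot: [-179.9, 25.5, -174.7]
force: [-6.4, 1.4, 14.4]
gripper_width: 13.9
gripper_force: 15.0
```

Request:
{"fn": "move_arm", "kwargs": {"motion": [[0,[-0.23,-0.021,-0.118],[0,0,0]],[0,[-0.23,-0.021,-0.118],[0,0,0]],[0,[-0.218,-0.02,-0.14],[0,0,0]],[0,[-0.218,-0.02,-0.14],[0,0,0]],[0,[-0.204,-0.018,-0.156],[0,0,0]],[0,[-0.204,-0.018,-0.156],[0,0,0]],[0,[-0.192,-0.017,-0.174],[0,0,0]],[0,[-0.192,-0.017,-0.174],[0,0,0]],[0,[0,0,0],[0,0,0]]]}}

```text
time_s: 8.6
ee_pos: [478.9, -110.0, 103.6]
ee_rot: [180.0, 25.0, -174.8]
force: [0.0, 1.0, 0.4]
gripper_width: 13.8
gripper_force: 15.0
```

```bash
python3 - <<'E'
from h import *
s=grab_frame("scene"); x=state(); print(x["ee_pos"],x["force"])
u=np.array([.9959,.0906,0]); g=x["ee_pos"]-19*(u*.4226-np.array([0,0,.906]))
print("grasp",g)
cv2.imwrite("pics/f.png",cv2.resize(s[170:320,250:370],None,fx=4,fy=4,interpolation=2))
E
```

```text
[ 479.32571322 -109.96063928  103.89324978] [ 0.01221842  0.74538537 -0.31591727]
grasp [ 471.32923376 -110.68810292  121.10724978]
```

View pics/f.png

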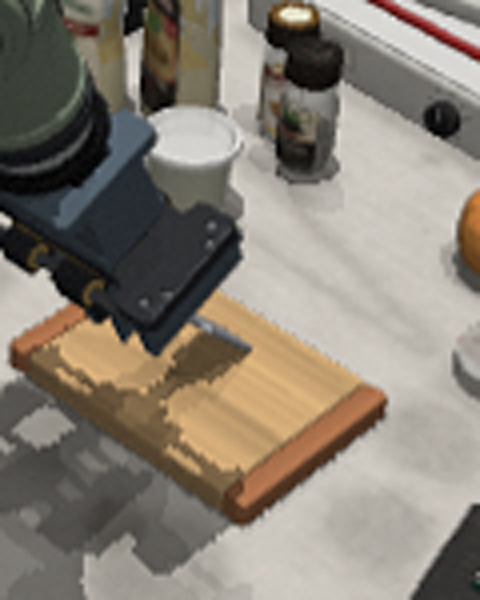

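The blade corner stays at (250,350) in the crop and the spatula is at about 45°. The contact has gone light, so I'll continue the arc with a little more press.

Request:
{"fn": "move_arm", "kwargs": {"motion": [[0,[0,0,-0.15],[0,0,0]],[0,[-0.174,-0.016,-0.192],[0,0,0]],[0,[-0.174,-0.016,-0.192],[0,0,0]],[0,[-0.156,-0.014,-0.204],[0,0,0]],[0,[-0.156,-0.014,-0.204],[0,0,0]],[0,[-0.14,-0.013,-0.218],[0,0,0]],[0,[-0.14,-0.013,-0.218],[0,0,0]],[0,[-0.118,-0.011,-0.23],[0,0,0]],[0,[-0.118,-0.011,-0.23],[0,0,0]],[0,[-0.1,-0.009,-0.238],[0,0,0]],[0,[-0.1,-0.009,-0.238],[0,0,0]],[0,[-0.078,-0.007,-0.246],[0,0,0]],[0,[-0.078,-0.007,-0.246],[0,0,0]],[0,[0,0,0],[0,0,0]]]}}

```text
time_s: 9.82
ee_pos: [448.9, -101.1, 51.1]
ee_rot: [-178.9, 23.0, -175.3]
force: [-0.1, -0.2, 0.7]
gripper_width: 14.1
gripper_force: 15.0
```

```bash
python3 - <<'E'
from h import *
s=grab_frame("scene"); x=state(); print(x["ee_pos"],x["force"])
u=np.array([.9959,.0906,0]); g=x["ee_pos"]-19*(u*.4226-np.array([0,0,.906]))
print("grasp",g)
cv2.imwrite("pics/g.png",cv2.resize(s[170:320,220:370],None,fx=4,fy=4,interpolation=2))
E
```

```text
[ 449.00081909 -101.07691731   51.38102028] [-0.46273753 -0.1265848  -1.14623419]
grasp [ 441.00433963 -101.80438095   68.59502028]
```

View pics/g.png

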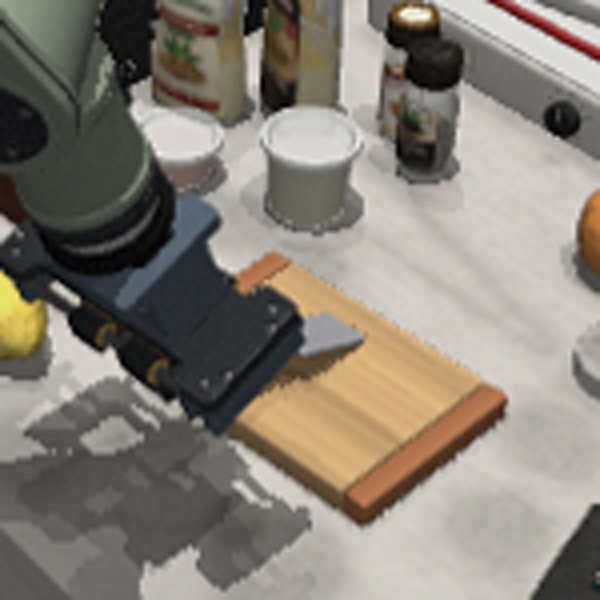

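The blade is lower and still on the board, with its end near (335,335), but the arm fell short of the commanded pose. I'll check the joint limits.

```bash
python3 - <<'E'
from workcell import *
x=state(); print(x["qpos"].round(1),x["ee_pos"],x["ee_rot"])
E
```

```text
[ -20.3   11.8  134.    34.2   15.2 -146.5] [ 449.00081909 -101.07691731   51.38102028] [-178.90233044   22.99029971 -175.27078391]
```

Request:
{"fn": "move_arm", "kwargs": {"motion": [[0,[-0.03,0,-0.02],[-0.05,0.57,0]],[0,[-0.03,0,-0.02],[-0.05,0.57,0]],[0,[-0.03,-0.04,-0.02],[-0.05,0.57,0]],[0,[-0.03,-0.04,-0.02],[-0.05,0.57,0]],[0,[-0.03,-0.04,-0.02],[-0.05,0.57,0]],[0,[-0.03,-0.04,-0.02],[-0.05,0.57,0]],[0,[0,0,0],[0,0,0]]]}}

```text
time_s: 10.45
ee_pos: [446.7, -105.9, 49.4]
ee_rot: [-178.7, 9.4, -175.2]
force: [1.2, 0.8, -0.7]
gripper_width: 13.8
gripper_force: 15.0
```

```bash
python3 - <<'E'
from workcell import *
x=state(); print(x["qpos"].round(1),x["ee_pos"],x["ee_rot"],x["force"])
E
```

```text
[ -16.4   14.8  124.4    4.2   31.7 -114.4] [ 446.70832042 -105.87727506   49.43536367] [-178.72024738    9.38926468 -175.19430214] [ 1.20376578  0.76250029 -0.70316357]
```

Request:
{"fn": "move_arm", "kwargs": {"motion": [[0,[-0.07,-0.05,-0.16],[0.08,0,0]],[0,[-0.07,-0.05,-0.16],[0.08,0,0]],[0,[-0.07,-0.05,-0.16],[0.08,0,0]],[0,[-0.06,-0.05,-0.16],[0.08,0,0]],[0,[-0.05,-0.04,-0.16],[0,0,0]],[0,[-0.04,-0.04,-0.16],[0,0,0]],[0,[-0.03,-0.03,-0.16],[0,0,0]],[0,[-0.03,-0.02,-0.16],[0,0,0]],[0,[0,0,-0.1],[0,0,0]],[0,[0,0,0],[0,0,0]]]}}

```text
time_s: 11.28
ee_pos: [434.0, -113.8, 13.9]
ee_rot: [179.9, 9.4, -175.5]
force: [-0.2, 0.1, 0.3]
gripper_width: 14.0
gripper_force: 15.0
```

```bash
python3 - <<'E'
from h import *
s=grab_frame("scene"); x=state(); print(x["qpos"].round(1),x["ee_pos"],x["ee_rot"],x["force"])
cv2.imwrite("pics/h.png",cv2.resize(s[190:310,200:370],None,fx=4,fy=4,interpolation=2))
E
```

```text
[ -19.    17.9  127.6    8.7   26.1 -121. ] [ 434.18757365 -113.81597471   14.17745651] [ 179.91387942    9.40263675 -175.50404215] [ 0.40095616 -0.53572108  0.07955659]
```

View pics/h.png

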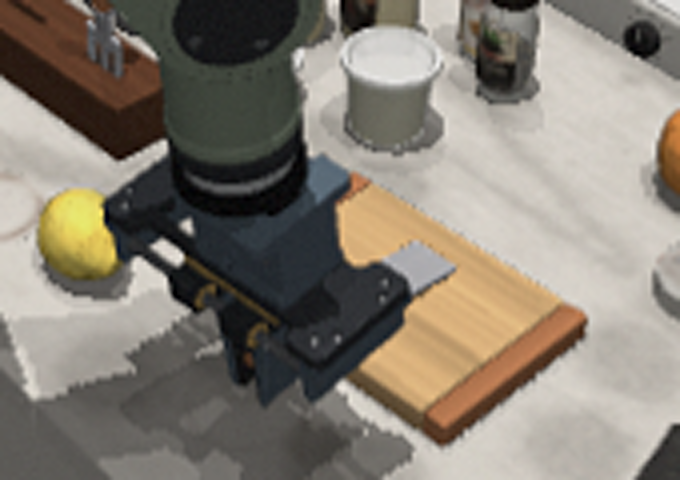

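The blade lies nearly level on the board, with its end near (430,278) in the crop. I'll press the last few millimetres and hold.

Request:
{"fn": "move_arm", "kwargs": {"motion": [[0,[0,0,-0.1],[0,0,0]],[0,[0,0,-0.1],[0,0,0]],[0,[0,0,-0.05],[0,0,0]],[0,[0,0,0],[0,0,0]],[0,[0,0,0],[0,0,0]],[0,[0,0,0],[0,0,0]]]}}

```text
time_s: 11.83
ee_pos: [434.7, -113.9, 8.4]
ee_rot: [179.9, 9.5, -175.5]
force: [-0.2, 0.2, -0.7]
gripper_width: 13.8
gripper_force: 15.0
```

Request:
{"fn": "move_arm", "kwargs": {"motion": [[0,[0,0,-0.08],[0,0,0]],[0,[0,0,-0.06],[0,0,0]],[0,[0,0,0],[0,0,0]],[0,[0,0,0],[0,0,0]]]}}

```text
time_s: 12.17
ee_pos: [434.6, -113.9, 4.8]
ee_rot: [179.9, 9.5, -175.5]
force: [-0.1, 0.3, 0.8]
gripper_width: 14.0
gripper_force: 15.0
```

```bash
python3 - <<'E'
from h import *
F=[]
for i in range(12):
    s=grab_frame("scene"); F.append(state()["force"])
print(np.mean(F,0).round(2),np.std(F,0).round(2),state()["torque"])
m=cv2.resize(s[215:285,250:330],None,fx=7,fy=7,interpolation=2)
cv2.imwrite("pics/i.png",m)
E
```

```text
[-0.52 -0.45  0.87] [0.53 0.61 0.45] [-0.05417106  0.11336711 -0.08029072]
```

View pics/i.png

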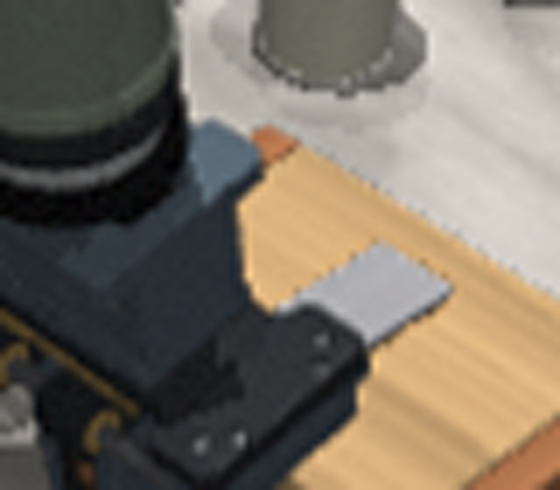

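Request:
{"fn": "move_arm", "kwargs": {"motion": [[20,[0,0,0],[0,0,0]],[30,[0,0,0],[0,0,0]],[45,[0,0,0],[0,0,0]],[50,[0,0,0],[0,0,0]],[50,[0,0,0.2],[0,0,0]],[50,[-0.05,0,0.4],[0,0,0]],[50,[-0.1,0,0.6],[0,0,0]],[50,[-0.1,0,0.8],[0,0,0]],[50,[-0.1,0,0.8],[0,0,0]],[50,[-0.1,0,0.8],[0,0,0]],[50,[-0.1,0,0.8],[0,0,0]],[50,[-0.1,0,0.8],[0,0,0]],[50,[-0.1,0,0.8],[0,0,0]],[50,[-0.1,0,0.8],[0,0,0]],[50,[0,0,0.4],[0,0,0]],[50,[0,0,0],[0,0,0]]]}}

```text
time_s: 14.1
ee_pos: [414.7, -114.5, 187.7]
ee_rot: [-179.9, 9.8, -175.5]
force: [0.9, 0.3, 0.0]
gripper_width: 50.0
gripper_force: 0.0
```

```bash
python3 - <<'E'
from h import *
s=grab_frame("scene"); t=grab_frame("top"); x=state(); print(x["ee_pos"],x["force"],x["gripper_width"])
cv2.imwrite("pics/j.png",s); cv2.imwrite("pics/jt.png",t)
u=np.array([.9959,.0906]); v=np.array([-.0906,.9959]); C=np.array([544.2,-105.1])
def bd(p): d=p[:2]-C; return (d@u).round(1),(d@v).round(1)
print("pre-release end",bd(plane("scene",(309.4,253.1),25)))
# steel blade: low saturation inside board outline
h=cv2.cvtColor(s,cv2.COLOR_BGR2HSV)
corner=np.array([proj("scene",[*(C+a*66*u+b*95*v),20]) for a,b in((1,1),(1,-1),(-1,-1),(-1,1))]).astype(np.int32)
m=np.zeros(s.shape[:2],np.uint8); cv2.fillPoly(m,[corner],255)
m[(h[...,1]>60)|(h[...,2]<80)]=0
c=max(cv2.findContours(m,0,2)[0],key=cv2.contourArea); b=cv2.boxPoints(cv2.minAreaRect(c))
a=cv2.approxPolyDP(c,3,True)[:,0]
print("blade px",cv2.contourArea(c),a.tolist()); print([bd(plane("scene",p,25)) for p in a])
E
```

```text
[ 413.09369521 -113.87151563  184.91435344] [-0.53732175  0.440811    0.92307871] 50.03616864367932
pre-release end (np.float64(40.7), np.float64(-2.8))
blade px 267.5 [[314, 255], [303, 249], [286, 264], [291, 268], [299, 266]]
[(np.float64(43.7), np.float64(-15.7)), (np.float64(40.9), np.float64(19.2)), (np.float64(-33.9), np.float64(10.5)), (np.float64(-35.6), np.float64(-8.0)), (np.float64(-15.6), np.float64(-16.8))]
```

```bash
python3 -c "
from workcell import *
print(job_done())"
```

```text
the job is handed in; nothing more can be done
None
```

I handed the job in, but it returned no verdict. By my last measurement, before hand-in, the spatula lies on the board, square, pointing away from the robot, with its blade end 42 mm past the centre line and 2 mm off the middle sideways; I estimate the handle end at about 58 mm over the near edge. The fork was not disturbed that I saw, and I viewed 11 pictures, one over the limit of 10.

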